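# Open the tight lid of the mug on the bracing stand

## Robot

A 6-joint arm with a two-finger parallel gripper is mounted at the origin on the work surface. World frame = base frame: x ahead of the robot, y to its left, z up, the work surface at z = 0. Lengths are in m, angles in rad, forces in N, time in s.
With the tool pointing down it reaches from about 0.275 to 0.825 m from the base axis. Payload 5.2 kg.
Tool frame: the origin (TCP) lies midway between the tips of the shut fingers; the grasp point (between the pads) lies 19 mm behind it; z points along the fingers, y is the direction in which the jaws open and shut (so a half turn about z gives the same grasp; the last joint's range is limited). The gripper opens to 93 mm and grips with 3 to 60 N. Pads are 15 mm wide; open, the fingers measure 128 mm over their backs; the gripper's body (75 mm by 188 mm) begins 65 mm behind the grasp point.
Start: joints at [-1.441, 0.259, 1.535, -0, 1.348, -0.203], TCP at [0.18, -0.52, 0.219] pointing down, gripper open.
Joint ranges: [-3.14, 3.14], [-0.91, 2.08], [0.19, 2.58], [-1.22, 4.36], [0.22, 2.71], [-3.12, 3.12]. Speed limits (rad/s): [2.57, 2.57, 3.14, 3.14, 3.14, 3.14].

## Interface

Orientations are given as a 3x3 rotation matrix whose columns are the frame's x, y, z axes.
In Python, from workcell import r gives the robot as it stands.
- The arm moves only by the tool play_rows, never from a script. Its arguments are lists of equal length, an entry for each row: "xyz": the shift along the tool's x, y, z in cm, a list of three; "turn": the turn about the tool's z in degrees. In form: {"xyz": [[dx, dy, dz], ...], "turn": [turn, ...]}. A call has 1 to 10 rows; each row is the pose to reach, as a shift and turn from the pose commanded when the call began, along the tool's axes at that moment; what a row does not reach only later rows make up. A row lasts 1/12 s, in which the tool goes at most 41.7 mm and 7.16 degrees, less where a joint would pass 70% of its speed; a pose out of reach is approached as far as the arm can. A call with a gripper value outside its range is refused whole. "jaw" is the opening, from 0 (shut) to 1 (fully open), set as the call begins (left out, the last holds). The fingers move at their own pace and stop on an object; the grip force is fixed at half the most. Time passes only in rows, so rows that repeat a pose let the fingers close. It gives the time, the measured TCP pose, the force and the opening at its end, in the units of the state.
- r.state(): the state, without advancing time (a new reading comes with each control period).
- r.get_image(name): name is "side" or "top" or "wrist"; returns (picture, depth): 420x560x3 uint8, red, green, blue; 420x560 float32, m along the optical axis (not along the pixel's ray), 0 where there is no reading.
- r.camera_model(name): a dict with "camera_matrix" (3x3 intrinsics, pixels), "position" and "attitude" of the camera in the world; the wrist camera has in their place "hand_eye" (4x4, takes a point from camera to tool coordinates, whose origin is the TCP and whose axes are the flange's). Camera axes: x right, y down, z forward; pixel columns grow to the right and rows downward; lengths in m; the calibration is good to about 2 mm. A picture is of the moment at which its call begins: read the wrist's pose just before it. camera_model takes no time and is no camera call.
- r.close_job(): hands the job in, once; it reports no verdict.
The state is a dict: "time": time; "qpos": joint angles; "joint_vel": joint speeds; "joint_efforts": joint torques, N m; "position": TCP position; "ee_rot": TCP orientation; "contact_force": force on the tool from outside, world axes, zero at the start; "moment": the same for the moment, N m; "width": finger opening in m.
Only numpy, scipy, OpenCV 4.12 (cv2) and the standard library are available. Lean on these libraries where they do the work, as an engineer would, in place of code of your own. Each camera call takes 0.05 s, during which the arm holds its last target. There are 200 camera calls.

## Task

Set the cream mug, lid still on, upright in the seat ring of the raised wooden stand with its brown handle down between the two pegs, which brace it. Then unscrew the tight dark lid anticlockwise until its white mark points at the handle and the threads let go, stop turning there, and lift it straight off; finish while still holding the lid level and still, centred just above the mug (clear of it by one to five centimetres), with the mug left seated on the stand. Leave everything else where it is.

Things in the scene. Friction and masses are not known exactly. Their poses are not given: they have to be found in the camera images.
- mug: Cream mug, brown handle, little black face; about 0.3 kg. Origin: centre of its underside; z up, x towards the handle (face towards -y). Body 62 mm across, 86 mm tall; above it, inside the lid, a steel neck 44 mm across. Neck and rubber seal end 107 mm above the underside (109 mm once the lid is free). Loose on the counter, the mug just turns along with its tight lid.
- mug_handle (a point): Point in the mug's handle bar, 50 mm out from the mug's axis along its x, 35 mm above its underside. The handle is a loop of 14 mm round bar at +x, reaching 65 mm from the axis, from 19 to 83 mm above the underside.
- lid: The mug's dark green ribbed lid, 66 mm across, 27 mm tall, 70 g. Origin: centre of its underside (skirt edge); z up, x towards the white mark. Screwed on, its underside is 88 mm and its top 115 mm above the mug's underside. Opens anticlockwise from above; lugs and a sprung seal make it tight: up to 0.4 N m to turn (grip its rim, not the mug, 30 N or more). It can carry the mug.
- lid_mark (a point): Outer end of the white mark on the lid: 30 mm out along the lid's x, 27 mm above its underside. At the start it lies 0.95 to 1.30 rad clockwise of the handle. Within 0.2 rad of the handle the threads are free: the lid pops up 2 mm and lifts straight off. Pointing at the handle is mid-range; a stop blocks turning about 0.2 rad beyond.
- stand: Raised wooden bracing stand, fixed to the counter: block 130 (x) by 100 (y) by 40 mm tall, from -51 to +79 mm along its x. Origin: on the counter under the seat's centre; z up, x from seat to pegs. Two round-topped steel pegs 12 mm thick, 55 mm tall above the block, at x = 50 mm, y = 17.5 mm either side: the handle goes down between them (23 mm gap), mug's x along the stand's x.
- stand_seat (a point): Centre of the seat, on the block's top (40 mm above the counter): where the mug's underside goes. Round it a seat ring, 69 mm inside, 80 mm outside, 8 mm tall.
- blue_mug: Loose bystander: grey-blue lidded mug with dark handle, 78 mm across, 104 mm tall; origin under its middle. Not the mug to open; leave alone.
- sugar_jar: Loose bystander: glass jar with brass lid, 72 mm across, 100 mm tall; origin under its middle.
- tea_tin: Loose bystander: green tin with paper label, 68 mm across, 95 mm tall; origin under its middle.
- syrup: Loose bystander: amber glass bottle, 52 mm across, 140 mm tall; origin under its middle.
- saucer: Loose bystander: white saucer, 110 mm across, 15 mm tall; origin under its middle.
- spoon: Loose bystander: steel spoon lying flat, 150 mm long along its x; origin under its middle.
Mind the look-alikes: they are no part of the job. What is shaped like the lid but purple is not meant.

How it is judged:
By the outcome, as a careful person would: the job done as asked, in the order asked, and still so for the second after the job is handed in, while the arm keeps its last pose, push and grip.
It also fails if it takes over 56 s, if anything falls off the work surface, if the arm or the gripper's body presses on something with over 40 N, if the wrist force passes 120 N, or if a joint passes its speed limit or range.

## Working session

There is one attempt and no reset: what is moved stays moved. The work goes in short steps, Python scripts to look and compute and a tool call to move; the robot and the scene stay as the last step left them, time stands still between calls to the robot, and variables do not carry over. Pictures are saved under pics/ and viewed, about 8 in all and at most 12, crops included, and the job is handed in when it is done.

Besides the shell and the picture viewer there is one more tool, called after "Emit:" as a command line: name --pt "numbers of a row" for each row, then --argument value for the rest. play_rows: Moves the arm, as the interface text tells. Its arguments: {"type":"object","properties":{"xyz":{"type":"array","items":{"type":"array","items":{"type":"number"}}},"turn":{"type":"array","items":{"type":"number"}},"jaw":{"type":"number"}},"required":["xyz","turn"]}

```bash
mkdir -p pics; ls
python3 - <<'E'
from workcell import r
import cv2,numpy as np
for n in("side","top"):
    im,d=r.get_image(n); cv2.imwrite(f"pics/{n}0.png",im[:,:,::-1]); np.save(f"pics/{n}0.npy",d)
    c=r.camera_model(n); print(n,c)
print(r.camera_model("wrist")); s=r.state(); print(s)
E
```

```text
pics
side {'camera_matrix': array([[389.73931479,   0.        , 278.54518508],
       [  0.        , 389.73931479, 205.49520671],
       [  0.        ,   0.        ,   1.        ]]), 'position': array([-0.18298998,  0.76630548,  0.77596347]), 'attitude': array([[-0.78617094, -0.33233145,  0.52104803],
       [-0.61751219,  0.45622264, -0.64073364],
       [-0.02477797, -0.82547968, -0.56388771]])}
top {'camera_matrix': array([[463.80192221,   0.        , 286.01447844],
       [  0.        , 463.80192221, 213.17405928],
       [  0.        ,   0.        ,   1.        ]]), 'position': array([ 0.28064589, -0.007052  ,  1.43500824]), 'attitude': array([[-0.01002272, -0.99102917,  0.13326941],
       [-0.99992584,  0.01085508,  0.0055206 ],
       [-0.00691772, -0.1332042 , -0.99106447]])}
{'camera_matrix': array([[317.81994826,   0.        , 278.20318144],
       [  0.        , 317.81994826, 202.33513222],
       [  0.        ,   0.        ,   1.        ]]), 'hand_eye': array([[ 2.15801230e-04, -9.61890900e-01, -2.73433447e-01,
         7.62773523e-02],
       [ 9.99999879e-01,  8.652559
[... 309 characters left out ...]
92111e-05,
        1.34800550e+00, -2.02815777e-01]), 'joint_vel': array([ 0.00010163, -0.00113911, -0.00255719, -0.00011891, -0.00037415,
       -0.00037219]), 'joint_efforts': array([ 1.64828074e-03, -4.38215089e+01, -2.84640205e+01,  7.20205042e-02,
        3.62106424e-02, -5.12989493e-05]), 'position': array([ 0.17967513, -0.51929686,  0.21791556]), 'ee_rot': array([[ 9.45106696e-01,  3.26761833e-01, -1.94761251e-04],
       [ 3.26761709e-01, -9.45105371e-01,  1.61958975e-03],
       [ 3.45150212e-04, -1.59432564e-03, -9.99998669e-01]]), 'contact_force': array([ 0.11579741, -0.11371843, -0.4384053 ]), 'moment': array([ 0.00238055,  0.02332647, -0.03104517]), 'width': 0.09275498253815205}
```

View pics/top0.png

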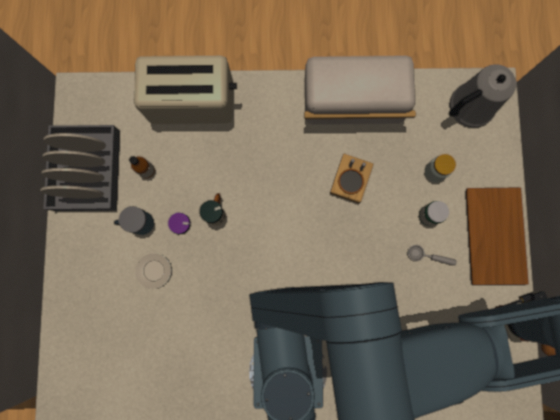

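View pics/side0.png

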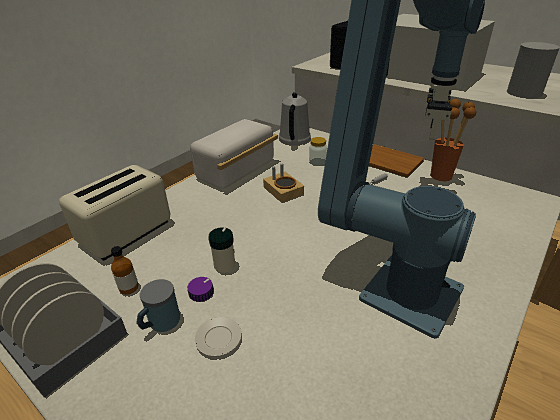

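```bash
cat > h.py <<'E'
import numpy as np,cv2
from workcell import r
def cam(n,s=None):
    c=r.camera_model(n);K=c["camera_matrix"]
    if n=="wrist":
        s=s or r.state();T=np.eye(4);T[:3,:3]=s["ee_rot"];T[:3,3]=s["position"];T=T@c["hand_eye"];return K,T[:3,:3],T[:3,3]
    return K,c["attitude"],c["position"]
def onplane(C,uv,z):
    K,R,p=C;uv=np.atleast_2d(uv).astype(float)
    d=(R@np.linalg.inv(K)@np.c_[uv,np.ones(len(uv))].T).T
    return p+d*((z-p[2])/d[:,2])[:,None]
def blobs(m,mn=15):
    n,l,st,ce=cv2.connectedComponentsWithStats(m.astype(np.uint8));return [(st[i],ce[i],l==i) for i in range(1,n) if st[i][4]>=mn]
E
python3 - <<'E'
from h import *
im=cv2.imread("pics/top0.png");C=cam("top");hsv=cv2.cvtColor(im,cv2.COLOR_BGR2HSV)
c=im[140:290,110:390];cv2.imwrite("pics/crop0.png",cv2.resize(c,None,fx=2.8,fy=2.8,interpolation=cv2.INTER_CUBIC))
for n,uv,z in [("lid",(211,212),.115),("handle",(217,198),.08),("seat",(350,181),.048),("pegA",(352,163),.09),("pegB",(363,167),.09)]: print(n,onplane(C,uv,z).round(3))
E
```

```text
lid [[0.464 0.216 0.115]]
handle [[0.51  0.205 0.08 ]]
seat [[ 0.564 -0.195  0.048]]
pegA [[ 0.61  -0.197  0.09 ]]
pegB [[ 0.597 -0.229  0.09 ]]
```

View pics/crop0.png

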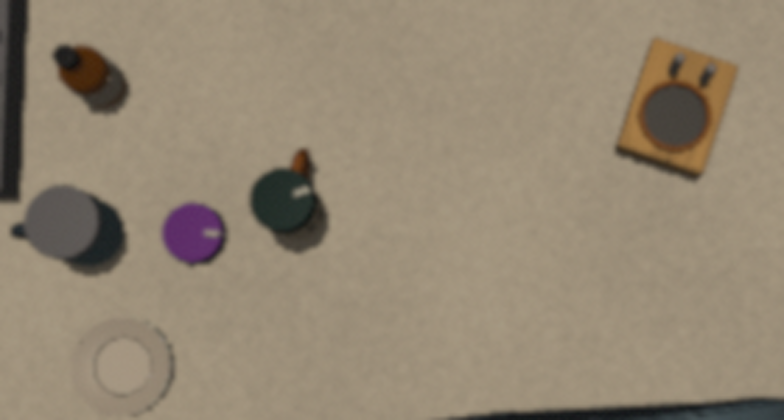

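Emit:
play_rows --pt "2.5 -3 -2" --pt "5 -6 -3" --pt "7.6 -9 -3.2" --pt "10.2 -12 -3.2" --pt "12.7 -15 -3.2" --pt "15.3 -18 -3.2" --pt "17.8 -21 -3.2" --pt "20.4 -24.1 -3.2" --pt "22.9 -27.1 -3.2" --pt "25.4 -30.1 -3.2" --turn '[3,6,9,12,15,18,21,24,28,32]' --jaw 1

```text
time: 0.93
position: [0.3214, -0.1504, 0.2505]
ee_rot: [[0.974, -0.228, 0.0], [-0.228, -0.974, 0.0], [0.0, -0.0, -1.0]]
contact_force: [0.8, -1.0, -0.1]
width: 0.0932
```

Run:
```python
from h import *
s=r.state();R=s["ee_rot"];print(s["position"].round(3),np.degrees(s["qpos"]).round(1),R.round(3).tolist(),s["contact_force"].round(1))
print((R.T@(np.array([.464,.216,.25])-s["position"])*100).round(1))
```

```text
[ 0.321 -0.15   0.251] [-43.3  -7.7 107.8   0.   79.9  59.9] [[0.974, -0.228, 0.0], [-0.228, -0.974, 0.0], [0.0, -0.0, -1.0]] [ 0.8 -1.  -0.1]
[  5.5 -38.9   0.1]
```

Emit:
play_rows --pt "0.5 -4 0" --pt "1.1 -8 0" --pt "1.7 -12 0" --pt "2.3 -16 0" --pt "2.9 -20 0" --pt "3.5 -24 0" --pt "4.1 -28 0" --pt "4.7 -32 0" --pt "5.2 -36 0" --pt "5.5 -38.9 0" --turn '[0,0,0,0,0,0,0,0,0,0]'

```text
time: 1.77
position: [0.4624, 0.2176, 0.2501]
ee_rot: [[0.975, -0.222, -0.0], [-0.222, -0.975, 0.001], [-0.001, -0.0, -1.0]]
contact_force: [-0.2, -0.4, -0.2]
width: 0.093
```

Emit:
play_rows --pt "0 0 0" --pt "0 0 0" --turn '[0,0]'

```text
time: 1.93
position: [0.4617, 0.2155, 0.2497]
ee_rot: [[0.975, -0.221, -0.002], [-0.221, -0.975, -0.001], [-0.002, 0.001, -1.0]]
contact_force: [-0.9, -0.5, -0.1]
width: 0.0928
```

Run:
```python
from h import *
s=r.state();im,d=r.get_image("wrist");np.save("pics/w1.npy",d);np.save("pics/w1s.npy",np.c_[s["ee_rot"],s["position"]])
cv2.imwrite("pics/w1.png",im[:,:,::-1]);print(s["position"],s["time"])
```

```text
[0.46165992 0.21554269 0.24974097] 1.9333
```

View pics/w1.png

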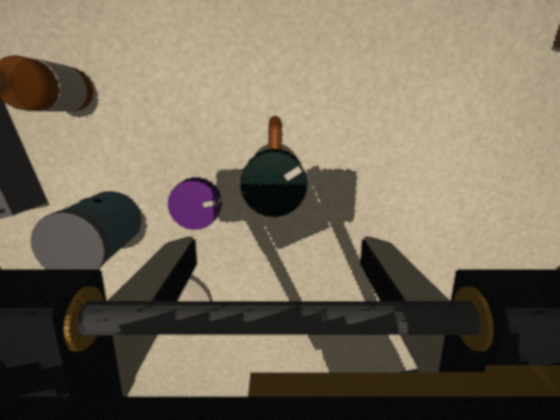

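Run:
```python
from h import *
im=cv2.imread("pics/w1.png");A=np.load("pics/w1s.npy");s=dict(ee_rot=A[:,:3],position=A[:,3]);C=cam("wrist",s)
hsv=cv2.cvtColor(im,cv2.COLOR_BGR2HSV).astype(int);H,S,V=hsv[...,0],hsv[...,1],hsv[...,2]
m=np.zeros(H.shape,bool);m[100:225,225:325]=1
br=m&(H<15)&(S>140)&(V>40)
for st,ce,b in blobs(br):
    print("brown",st,ce,onplane(C,ce,.075).round(4)); 
    v,u=np.nonzero(b)
    for row in range(st[1],st[1]+st[3],4): print(row,u[v==row].mean())
dk=m&(H>60)&(H<100)&(V<75)&(S>90); wh=m&(V>140)&(S<60)
for n,k in(("dark",dk),("white",wh)):
  for st,ce,b in blobs(k,10): print(n,st,ce)
pts=np.argwhere(dk)[:,::-1]
c,rad=cv2.minEnclosingCircle(pts.astype(np.float32));print("circ",c,rad,onplane(C,c,.115))
d=np.load("pics/w1.npy");print("depth",d[183,274])
K,R,p=C;print("top z",p+R@np.linalg.inv(K)@[274,183,1]*d[183,274])
```

```text
brown [268 117  13  33 356] [274.43539326 134.13764045] [[0.5151 0.2067 0.075 ]]
117 274.5
121 274.5
125 275.0
129 274.5
133 274.5
137 274.5
141 274.5
145 274.5
149 273.375
dark [262 151  17   3  23] [269.73913043 151.65217391]
dark [280 151   8   5  13] [283.92307692 152.61538462]
dark [ 242  174   64   42 1535] [273.35765472 194.3237785 ]
white [ 225  100  100   70 4380] [274.01917808 129.05639269]
white [285 167  16  13 100] [292.52 173.06]
white [230 221  17   4  38] [238.52631579 222.86842105]
circ (273.45196533203125, 182.46063232421875) 32.57626724243164 [[0.47327472 0.21685477 0.115     ]]
depth 0.30683163
top z [0.47265679 0.21645308 0.11508237]
```

Emit:
play_rows --pt "0.4 -0.1 2" --pt "0.8 -0.2 5" --pt "1.1 -0.4 8" --pt "1.1 -0.4 10" --pt "1.1 -0.4 10" --pt "1.1 -0.4 10" --turn '[0,0,0,0,0,0]'

```text
time: 2.48
position: [0.4728, 0.2143, 0.1503]
ee_rot: [[0.974, -0.226, -0.003], [-0.226, -0.974, -0.001], [-0.002, 0.001, -1.0]]
contact_force: [0.0, -0.5, -0.1]
width: 0.0931
```

Emit:
play_rows --pt "0 -0.25 1" --pt "0 -0.25 3" --pt "0 -0.25 5" --pt "0 -0.25 6.2" --pt "0 -0.25 6.6" --pt "0 -0.25 6.6" --pt "0 -0.25 6.6" --turn '[0,0,0,0,0,0,0]'

```text
time: 3.07
position: [0.4752, 0.2185, 0.0858]
ee_rot: [[0.975, -0.224, 0.002], [-0.224, -0.975, 0.0], [0.002, -0.001, -1.0]]
contact_force: [-0.1, 0.5, -0.6]
width: 0.0929
```

Emit:
play_rows --pt "0 0 0" --pt "0 0 0" --pt "0 0 0" --pt "0 0 0" --pt "0 0 0" --pt "0 0 0" --pt "0 0 0" --pt "0 0 0" --pt "0 0 0" --pt "0 0 0" --turn '[0,0,0,0,0,0,0,0,0,0]' --jaw 0

```text
time: 3.9
position: [0.4745, 0.2182, 0.085]
ee_rot: [[0.975, -0.224, 0.001], [-0.224, -0.975, -0.0], [0.001, 0.0, -1.0]]
contact_force: [-1.3, -1.3, 6.6]
width: 0.0648
```

Emit:
play_rows --pt "0 0 -0.5" --pt "0 0 -1.5" --pt "0 0 -3" --pt "0 0 -5" --pt "0 0 -7.5" --pt "0 0 -10" --pt "0 0 -12.5" --pt "0 0 -14.5" --pt "0 0 -16" --pt "0 0 -16.5" --turn '[0,0,0,0,0,0,0,0,0,0]'

```text
time: 4.73
position: [0.475, 0.2188, 0.2524]
ee_rot: [[0.975, -0.224, 0.004], [-0.224, -0.975, 0.001], [0.003, -0.002, -1.0]]
contact_force: [-0.2, 0.1, -3.6]
width: 0.0652
```

Emit:
play_rows --pt "0.2 0.8 0" --pt "0.6 2.5 0" --pt "1 5 0" --pt "1.6 8 0" --pt "2.2 11 0" --pt "2.8 14 0" --pt "3.4 17 0" --pt "4 20 0" --pt "4.6 23 0" --pt "5.2 26 0" --turn '[0,1,2,3,4,5,6,7,8,9]'

```text
time: 5.57
position: [0.4652, -0.0482, 0.248]
ee_rot: [[0.927, -0.374, -0.003], [-0.374, -0.927, 0.001], [-0.003, 0.0, -1.0]]
contact_force: [0.2, 0.2, -4.9]
width: 0.0654
```

Emit:
play_rows --pt "0.8 2.7 0" --pt "1.3 5 0" --pt "1.8 7 0" --pt "2 8.5 0" --pt "2.1 9.5 0" --pt "2.1 9.8 0" --pt "2.1 9.8 0" --pt "2.1 9.8 0" --pt "2.1 9.8 0" --turn '[0,1,2,2,2,2,2,2,2]'

```text
time: 6.32
position: [0.4496, -0.1445, 0.2495]
ee_rot: [[0.914, -0.405, -0.0], [-0.405, -0.914, 0.001], [-0.001, -0.001, -1.0]]
contact_force: [-0.4, -0.4, -3.9]
width: 0.0647
```

Run:
```python
from h import *
s=r.state();im,d=r.get_image("wrist");np.save("pics/w2.npy",d);np.save("pics/w2s.npy",np.c_[s["ee_rot"],s["position"]])
cv2.imwrite("pics/w2.png",im[:,:,::-1]);print(s["position"],s["time"],s["ee_rot"].round(3).tolist(),s["contact_force"])
```

```text
[ 0.44960935 -0.14448913  0.24945355] 6.3167 [[0.914, -0.405, -0.0], [-0.405, -0.914, 0.001], [-0.001, -0.001, -1.0]] [-0.35602227 -0.3580814  -3.8715294 ]
```

View pics/w2.png

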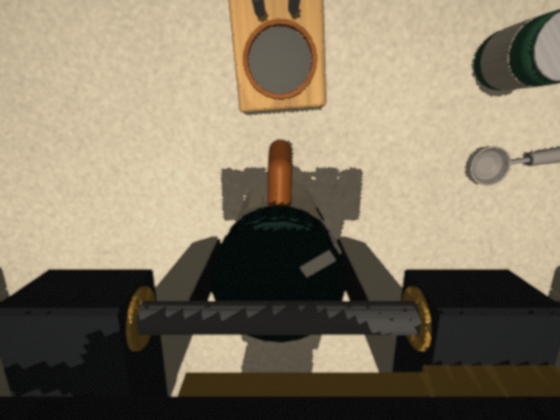

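Run:
```python
from h import *
def go(f,C,roi,zs):
    im=cv2.imread(f);hsv=cv2.cvtColor(im,cv2.COLOR_BGR2HSV).astype(int);H,S,V=hsv[...,0],hsv[...,1],hsv[...,2]
    m=np.zeros(H.shape,bool);m[roi[0]:roi[1],roi[2]:roi[3]]=1
    wood=m&(H<25)&(S>95)&(V>125)
    wood=cv2.morphologyEx(wood.astype(np.uint8),cv2.MORPH_OPEN,np.ones((2,2)))
    cs,hi=cv2.findContours(wood,cv2.RETR_CCOMP,cv2.CHAIN_APPROX_NONE)
    k=max(range(len(cs)),key=lambda i:cv2.contourArea(cs[i]) if hi[0][i][3]<0 else 0)
    P=onplane(C,cs[k][:,0],.04)[:,:2]
    (c,wh,a)=cv2.minAreaRect((P*1000).astype(np.float32));print(f,"rect",c,wh,a)
    # straight-edge fits
    for i in range(len(cs)):
        if hi[0][i][3]==k and len(cs[i])>15:
            Q=onplane(C,cs[i][:,0],.04)[:,:2]*1000;e=cv2.fitEllipse(Q.astype(np.float32));print(" hole",e)
    gr=m&(S<70)&(V<125)
    for st,ce,b in blobs(gr,8):
        v,u=np.nonzero(b);print(" grey",st,ce.round(1),onplane(C,ce,.041).round(4),onplane(C,ce,.09).round(4))
    return P
go("pics/top0.png",cam("top"),(145,215,325,380),0)
A=np.load("pics/w2s.npy");C=cam("wrist",dict(ee_rot=A[:,:3],position=A[:,3]))
P=go("pics/w2.png",C,(0,112,222,335),0)*1000
im=cv2.imread("pics/w2.png");
# edges of block top by row
hsv=cv2.cvtColor(im,cv2.COLOR_BGR2HSV).astype(int);w=(hsv[...,0]<25)&(hsv[...,1]>95)&(hsv[...,2]>125)
for side in(0,1):
    uv=[]
    for v in range(5,95,3):
        u=np.nonzero(w[v,222:335])[0]+222
        uv.append(((u.min()-.5) if side==0 else u.max()+.5,v))
    X=onplane(C,uv,.04)[:,:2].astype(np.float32);l=cv2.fitLine(X,cv2.DIST_HUBER,0,.01,.01).ravel();print("edge",np.degrees(np.arctan2(l[1],l[0])),l,uv[0],uv[-1])
v,u=np.nonzero(w[0:112,222:335]);
```

```text
pics/top0.png rect (575.2708740234375, -204.6773681640625) (98.69133758544922, 124.99812316894531) 70.32470703125
 hole ((569.9784545898438, -204.1841278076172), (78.58164978027344, 111.90894317626953), 65.71318054199219)
 grey [350 160   4   6  10] [351.5 161.9] [[ 0.625  -0.2023  0.041 ]] [[ 0.6129 -0.1954  0.09  ]]
 grey [361 163   4   6  12] [362.7 165.2] [[ 0.6141 -0.2362  0.041 ]] [[ 0.6023 -0.2282  0.09  ]]
 grey [341 171  20  20 323] [350.7 180.8] [[ 0.5657 -0.1981  0.041 ]] [[ 0.5557 -0.1914  0.09  ]]
 grey [329 192  31  13  50] [343.5 199.2] [[ 0.5091 -0.1746  0.041 ]] [[ 0.5011 -0.1687  0.09  ]]
pics/w2.png rect (572.7125244140625, -201.502197265625) (98.19246673583984, 112.9804458618164) 70.17491912841797
 hole ((568.43310546875, -200.13858032226562), (72.20439910888672, 72.63786315917969), 169.8948211669922)
 grey [253   0  11  16 126] [258.8   6.8] [[ 0.6241 -0.1999  0.041 ]] [[ 0.6104 -0.1968  0.09  ]]
 grey [289   0  10  14 102] [293.4   5.7] [[ 0.6105 -0.2334  0.041 ]] [[ 0.5986 -0.2258  0.09  ]]
 grey [ 249   26   62   67 3197] [279.4  59.3] [[ 0.5693 -0.1993  0.041 ]] [[ 0.5628 -0.1962  0.09  ]]
 grey [275 109  35   3  38] [292.3 110.1] [[ 0.515  -0.1913  0.041 ]] [[ 0.5156 -0.1893  0.09  ]]
edge -19.501736 [ 0.94263136 -0.33383542  0.60707456 -0.1607197 ] (np.float64(228.5), 5) (np.float64(237.5), 92)
edge -19.540127 [ 0.9424075  -0.33446696  0.5522001  -0.24512453] (np.float64(322.5), 5) (np.float64(325.5), 92)
```

Run:
```python
from h import *
A=np.load("pics/w2s.npy");C=cam("wrist",dict(ee_rot=A[:,:3],position=A[:,3]));d=np.load("pics/w2.npy");K,R,p=C
v,u=np.mgrid[0:420,0:560];P=p+(np.stack([u,v,np.ones_like(u)],-1)*d[...,None]@np.linalg.inv(K).T)@R.T
T=(P-A[:,3])@A[:,:3]  # tool coords
z=P[...,2]
sel=(d>0)&(v<300)&(u>200)&(u<360)&(v>190)&(z>.2)
Q=T[sel];zz=z[sel];t=np.median(zz[Q[:,0]<.02]);print("lid top z",t, "rel tcp",t-A[2,3])
top=Q[zz>t-.003];
for x in(.0,.01,.02): 
    k=abs(top[:,0]-x)<.002; print(x,top[k,1].min(),top[k,1].max())
print("front x",np.percentile(top[:,0],99.5),top[:,0].max())
st=(d>0)&(v<112)&(u>225)&(u<335)
print(np.histogram(z[st],bins=np.arange(.0,.1,.004)))
ring=st&(z>.0455)&(z<.051)&(v>18);X=P[ring][:,:2];M=np.c_[2*X,np.ones(len(X))];s=np.linalg.lstsq(M,(X**2).sum(1),rcond=None)[0];print("ring",len(X),s[:2],np.sqrt(s[2]+s[0]**2+s[1]**2))
pg=st&(z>.06);
for a,b in((225,278),(278,335)):
    k=pg&(u>=a)&(u<b);print("peg",k.sum(),np.median(P[k],0))
h=(d>0)&(v>135)&(v<205)&(u>260)&(u<300)&(z>.18);hh=T[h]
for a in(.04,.05,.06):
    k=abs(hh[:,0]-a)<.004;print("handle y at x",a,k.sum(),np.median(hh[k],0) if k.any() else None)
```

```text
lid top z 0.2790744215661629 rel tcp 0.029620876361653392
0.0 -0.03238578932580057 0.03338311415459828
0.01 -0.036341804186236254 0.038946250875102895
0.02 -0.02409236113597097 0.02461234606487088
front x 0.028768252874241906 0.029771363512008875
(array([ 694,    0,    1,    2,    1,    1,    2,    1,   52, 5278, 3097,
       1015,  289,   26,   35,   27,   28,   33,   34,   29,   25,   17,
         13,    0]), array([0.   , 0.004, 0.008, 0.012, 0.016, 0.02 , 0.024, 0.028, 0.032,
       0.036, 0.04 , 0.044, 0.048, 0.052, 0.056, 0.06 , 0.064, 0.068,
       0.072, 0.076, 0.08 , 0.084, 0.088, 0.092, 0.096]))
ring 1176 [ 0.56782551 -0.19902618] 0.03698342175348392
peg 122 [ 0.61579958 -0.1979001   0.07546045]
peg 84 [ 0.60412701 -0.22970881  0.07207691]
handle y at x 0.04 355 [0.04013616 0.00136244 0.00477209]
handle y at x 0.05 404 [0.05014934 0.00135831 0.00751751]
handle y at x 0.06 189 [0.05794868 0.00143712 0.02145273]
```

Emit:
play_rows --pt "0.6 0 0" --pt "2 0 0" --pt "4 0 0" --pt "6.5 0.1 0" --pt "9 0.1 0" --pt "11 0.2 0" --pt "12.4 0.2 0" --pt "13.2 0.2 0" --pt "13.2 0.2 0" --pt "13.2 0.2 0" --turn '[-0.5,-1,-2,-3,-4,-5,-5.3,-5.3,-5.3,-5.3]'

```text
time: 7.2
position: [0.5693, -0.2003, 0.2491]
ee_rot: [[0.948, -0.319, -0.001], [-0.319, -0.948, 0.001], [-0.001, -0.0, -1.0]]
contact_force: [-0.1, 0.9, -4.0]
width: 0.0652
```

Emit:
play_rows --pt "0 0 0.5" --pt "0 0 1.5" --pt "0 0 3" --pt "0 0 4.5" --pt "0 0 5.5" --pt "0 0 6" --pt "0 0 6" --pt "0 0 6" --turn '[0,0,0,0,0,0,0,0]'

```text
time: 7.87
position: [0.5694, -0.2008, 0.1898]
ee_rot: [[0.948, -0.319, -0.0], [-0.319, -0.948, 0.0], [-0.0, -0.0, -1.0]]
contact_force: [-0.6, 0.2, -4.6]
width: 0.0651
```

Run:
```python
from h import *
s=r.state();R=s["ee_rot"];print(s["position"].round(4),np.degrees(np.arctan2(R[1,0],R[0,0])),s["contact_force"])
print((R.T@(np.array([.5698,-.1996,.1254])-s["position"])*100).round(2))
im,d=r.get_image("wrist");cv2.imwrite("pics/w3.png",im[:,:,::-1]);np.save("pics/w3.npy",d)
```

```text
[ 0.5694 -0.2008  0.1898] -18.63140167597992 [-0.55609323  0.22185521 -4.61663047]
[ 0.   -0.12  6.44]
```

View pics/w3.png

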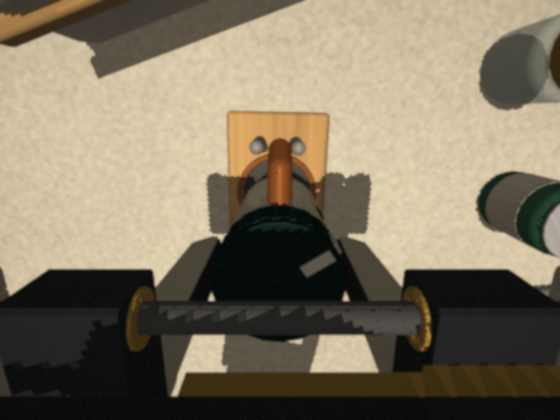

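Emit:
play_rows --pt "0 -0.1 0.4" --pt "0 -0.1 1.2" --pt "0 -0.1 2.2" --pt "0 -0.1 3.2" --pt "0 -0.1 4" --pt "0 -0.1 4.7" --pt "0 -0.1 5.3" --pt "0 -0.1 5.8" --pt "0 -0.1 6.1" --pt "0 -0.1 6.2" --turn '[0,0,0,0,0,0,0,0,0,0]'

```text
time: 8.75
position: [0.5696, -0.1998, 0.127]
ee_rot: [[0.948, -0.32, -0.001], [-0.32, -0.948, 0.0], [-0.001, -0.0, -1.0]]
contact_force: [0.2, -0.1, -4.4]
width: 0.0651
```

Emit:
play_rows --pt "0 0 0.1" --pt "0 0 0.2" --pt "0 0 0.25" --pt "0 0 0.25" --pt "0 0 0.25" --turn '[0,0,0,0,0]'

```text
time: 9.17
position: [0.5699, -0.2, 0.1254]
ee_rot: [[0.948, -0.319, 0.0], [-0.319, -0.948, -0.0], [0.0, 0.0, -1.0]]
contact_force: [-0.6, 0.3, -4.9]
width: 0.065
```

Emit:
play_rows --pt "0 0 0.1" --pt "0 0 0.15" --pt "0 0 0.15" --turn '[0,0,0]'

```text
time: 9.42
position: [0.5708, -0.2005, 0.125]
ee_rot: [[0.948, -0.32, 0.003], [-0.32, -0.948, -0.001], [0.003, 0.001, -1.0]]
contact_force: [0.8, -0.2, 4.0]
width: 0.0649
```

Emit:
play_rows --pt "0 0 0.1" --pt "0 0 0.15" --pt "0 0 0.15" --turn '[0,0,0]'

```text
time: 9.67
position: [0.571, -0.2008, 0.1248]
ee_rot: [[0.948, -0.32, 0.004], [-0.32, -0.948, -0.002], [0.004, 0.001, -1.0]]
contact_force: [-2.3, -1.0, 11.3]
width: 0.0649
```

```bash
cat > mark.py <<'E'
from h import *
import sys
def mark(f,ci=(-.0023,.0003)):
    s=r.state();im,d=r.get_image("wrist");cv2.imwrite(f,im[:,:,::-1]);C=cam("wrist",s)
    hsv=cv2.cvtColor(im[:,:,::-1].copy(),cv2.COLOR_BGR2HSV).astype(int)
    m=np.zeros(d.shape,bool);m[205:300,218:345]=1
    m&=(hsv[...,2]>85)&(hsv[...,1]<75)
    for st,ce,b in blobs(m,40):
        v,u=np.nonzero(b);P=onplane(C,np.c_[u,v],s["position"][2]+.0296)
        T=((P-s["position"])@s["ee_rot"])[:,:2];c=T.mean(0)-ci;w=np.linalg.svd(T-T.mean(0),full_matrices=False)[2][0]
        if w@c<0:w=-w
        print("mark",st,ce.round(1),"centroid ang (deg, + = clockwise of tool x)",np.degrees(np.arctan2(c[1],c[0])).round(1),"axis",np.degrees(np.arctan2(w[1],w[0])).round(1),"r",np.linalg.norm(c).round(4))
    R=s["ee_rot"];print("tool yaw",np.degrees(np.arctan2(R[1,0],R[0,0])).round(2),s["position"].round(4),s["contact_force"].round(1),s["moment"].round(2),np.degrees(s["qpos"]).round(0)[-1],s["time"])
mark(sys.argv[1])
E
python3 mark.py pics/w4.png
```

```text
mark [335 205  10  34 287] [339.9 221.4] centroid ang (deg, + = clockwise of tool x) 41.9 axis -0.3 r 0.0421
mark [302 252  32  23 309] [317.5 263.3] centroid ang (deg, + = clockwise of tool x) 60.7 axis 57.2 r 0.0214
tool yaw -18.63 [ 0.571  -0.2008  0.1248] [-2.3 -1.  11.3] [0.26 0.26 0.01] 79.0 9.6667
```

Emit:
play_rows --pt "0 0 -0.15" --pt "0 -0.01 -0.15" --pt "0 -0.03 -0.15" --pt "-0.01 -0.05 -0.15" --pt "-0.01 -0.07 -0.15" --pt "-0.02 -0.09 -0.15" --pt "-0.03 -0.1 -0.15" --pt "-0.03 -0.12 -0.15" --pt "-0.04 -0.13 -0.15" --pt "-0.05 -0.14 -0.15" --turn '[0,-3,-7,-12,-17,-22,-27,-32,-36,-40]'

```text
time: 10.55
position: [0.5706, -0.1983, 0.1249]
ee_rot: [[0.93, 0.367, 0.002], [0.367, -0.93, -0.0], [0.002, 0.001, -1.0]]
contact_force: [0.9, 1.8, 5.4]
width: 0.0646
```

```bash
python3 mark.py pics/w5.png
```

```text
mark [332 222  13  17 122] [339.4 231.6] centroid ang (deg, + = clockwise of tool x) 47.7 axis 33.4 r 0.0385
mark [302 250  32  25 331] [317.8 263.1] centroid ang (deg, + = clockwise of tool x) 62.2 axis 55.6 r 0.0216
tool yaw 21.56 [ 0.5706 -0.1983  0.1249] [0.9 1.8 5.4] [ 0.41 -0.02 -0.13] 39.0 10.55
```

View pics/w5.png

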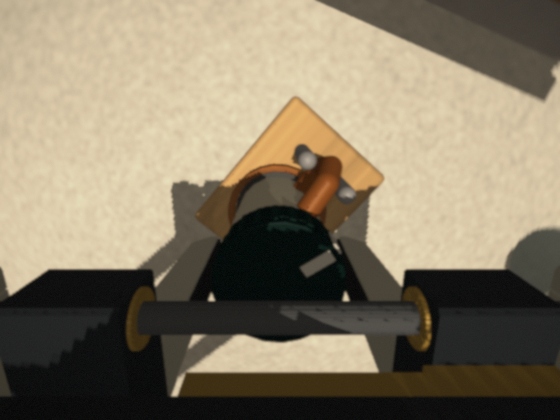

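Emit:
play_rows --pt "0 -0.02 0" --pt "0 -0.04 -0.02" --pt "-0.01 -0.06 -0.04" --pt "-0.01 -0.08 -0.06" --pt "-0.02 -0.09 -0.08" --pt "-0.02 -0.09 -0.1" --pt "-0.02 -0.09 -0.1" --turn '[-4,-9,-14,-18,-21,-23.5,-23.5]'

```text
time: 11.18
position: [0.5704, -0.197, 0.1264]
ee_rot: [[0.707, 0.707, 0.003], [0.707, -0.707, 0.0], [0.002, 0.002, -1.0]]
contact_force: [1.6, 3.3, 7.6]
width: 0.0649
```

```bash
python3 mark.py pics/w6.png
```

```text
mark [235 205  29  14 127] [245.9 208.8] centroid ang (deg, + = clockwise of tool x) -20.9 axis 64.6 r 0.039
mark [295 205  19   8  58] [306.1 207.1] centroid ang (deg, + = clockwise of tool x) 19.3 axis 108.3 r 0.0395
mark [218 225   6  14  49] [219.8 232.6] centroid ang (deg, + = clockwise of tool x) -46.2 axis -9.1 r 0.0363
mark [302 252  32  24 351] [317.9 263.3] centroid ang (deg, + = clockwise of tool x) 63.4 axis 58.4 r 0.0215
tool yaw 45.01 [ 0.5704 -0.197   0.1264] [1.6 3.3 7.6] [ 0.61 -0.05 -0.02] 15.0 11.1833
```

View pics/w6.png

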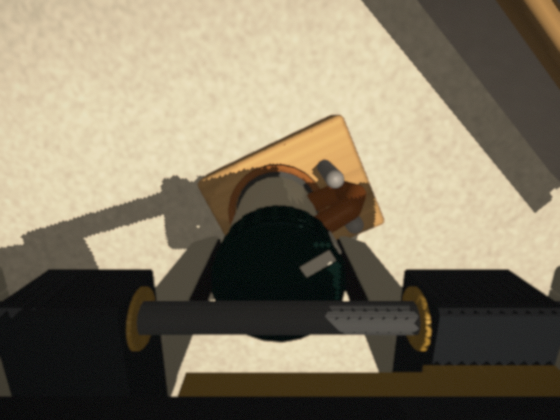

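Emit:
play_rows --pt "0 0 -0.1" --pt "0 0 -0.2" --pt "0 0 -0.35" --pt "0 0 -0.5" --pt "0 0 -0.5" --turn '[0,0,0,0,0]'

```text
time: 11.65
position: [0.5689, -0.1975, 0.1294]
ee_rot: [[0.709, 0.705, -0.001], [0.705, -0.709, 0.0], [-0.0, -0.001, -1.0]]
contact_force: [-0.6, 1.1, 0.1]
width: 0.0651
```

Emit:
play_rows --pt "0 0 -0.3" --pt "0 0 -0.7" --pt "0 0 -1.2" --pt "0 0 -1.8" --pt "0 0 -2.4" --pt "0 0 -3" --pt "0 0 -3.5" --pt "0 0 -3.9" --pt "0 0 -4.1" --pt "0 0 -4.1" --turn '[0,0,0,0,0,0,0,0,0,0]'

```text
time: 12.48
position: [0.5695, -0.1978, 0.1713]
ee_rot: [[0.709, 0.706, 0.001], [0.706, -0.709, -0.001], [0.0, 0.001, -1.0]]
contact_force: [0.8, 0.5, -0.7]
width: 0.0653
```

Emit:
play_rows --pt "0 0 0" --pt "0 0 0" --pt "0 0 0" --pt "0 0 0" --turn '[0,0,0,0]'

```text
time: 12.82
position: [0.5691, -0.1975, 0.1703]
ee_rot: [[0.709, 0.705, -0.001], [0.705, -0.709, 0.0], [-0.0, -0.001, -1.0]]
contact_force: [-0.8, -1.2, -0.9]
width: 0.0652
```

```bash
python3 mark.py pics/w7.png
python3 - <<'E'
from h import *
im,d=r.get_image("side");c=im[120:240,200:380,::-1];w=cv2.imread("pics/w7.png")
a=cv2.resize(c,None,fx=3,fy=3,interpolation=cv2.INTER_CUBIC);b=cv2.resize(w[90:300,200:400],(343,360))
cv2.imwrite("pics/f.png",np.hstack([a,b])[:, :800] if a.shape[1]+343<=800 else cv2.resize(np.hstack([a,b]),(790,322)))
E
```

```text
mark [218 205  36  34 514] [229.1 217.6] centroid ang (deg, + = clockwise of tool x) -33.7 axis 49.7 r 0.0389
mark [299 205  19  13 117] [309.6 209.2] centroid ang (deg, + = clockwise of tool x) 21.9 axis -58.9 r 0.0392
mark [327 218  18  24 265] [337.3 229.8] centroid ang (deg, + = clockwise of tool x) 46.1 axis 6.1 r 0.0382
mark [302 252  32  24 351] [318.  263.4] centroid ang (deg, + = clockwise of tool x) 63.4 axis 58.6 r 0.0216
tool yaw 44.87 [ 0.5691 -0.1975  0.1703] [-0.8 -1.2 -0.9] [-0.02  0.01 -0.  ] 15.0 12.8167
```

View pics/f.png

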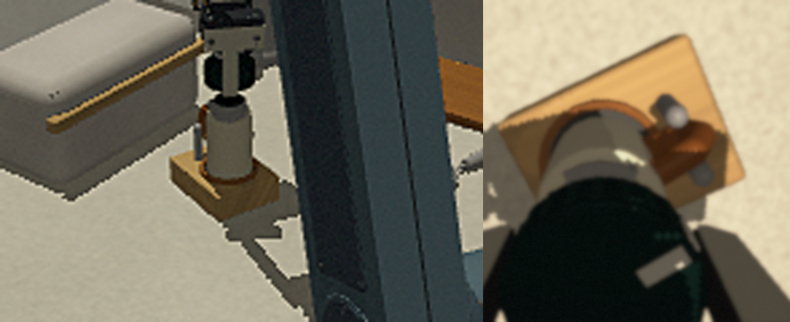

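```bash
python3 -c "
from workcell import r
print(r.close_job())"
```

```text
the job is handed in; nothing more can be done
None
```

The job is done and handed in at about 13 s. The mug is in the seat ring with its handle between the pegs, and the gripper is holding the lid still above it.

- **Seating:** I carried the mug by its lid. It touched down within 1 mm of the expected seated height, so it is in the ring and not on its rim.
- **Unscrewing:** I turned the lid about 63° anticlockwise. The turning torque then dropped to near zero, so I took the threads as free and stopped.
- **Mark:** It ended at about −16° to −18° in the base frame. The stand points at about −19.6°, and the handle leaned against one peg, so I judged it to be at about −15°.
- **Lid:** By calculation the lid is about 24 mm above the mug's neck and within 1–2 mm of the seat centre. It is level to about 0.001 rad, and the force reading matches the lid's weight alone.
- **Last pictures:** The side view shows the mug upright on the stand with the lid above it. The wrist view shows the handle between the pegs and the mark still in the same place in the grip.

Some readings disagreed. The top and wrist cameras put the seat 2–6 mm apart, and I used the wrist view, whose own measurements agreed. Readings of the mark's angle varied by about 5°, within the 11° tolerance. I did not re-measure the handle's angle after the lid came free.

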